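Roll the thick dowel onto the marking line

TASK

Roll the thicker of the two dowels across the white board with a fingertip on it until it lies centred over the black line, along it, so that it can be marked out. It must roll, not be dragged: do not grip it or lift it off the board. Leave the thin dowel and everything else where they are, and take the hand away at the end.

Things in the scene. Friction and masses are not known exactly. Their poses are not given: they have to be found in the camera images.
- board: white laminate marking-out board fixed flat on the table, 300 (its x) x 400 (its y) x 12 mm thick; origin at the centre of its underside, z up. Its only mark is a black line 5 mm wide and 240 mm long along its y axis through its centre, printed on the top (not a ridge)
- line_mid (a point): midpoint of the black line, on the board's top face (12 mm above the table); axes as the board's: y runs along the line, x across it, z up
- thick_dowel: thick dowel: plain wooden cylinder, 32 mm diameter, 120 mm long, about 70 g, lying on the board 55 to 85 mm to one side of the line, within 4 degrees of parallel. Origin at its centre, on its axis (16 mm above the board); y along its length, x and z turn as it rolls. Under a fingertip pressing on its top it rolls at half the tip's speed; left alone it stops within about 1 mm
- thin_dowel: the thin dowel, to be left alone: plain wooden cylinder, 18 mm diameter, 120 mm long, about 20 g, lying on the board on the other side of the line, 55 to 85 mm from it. Origin at its centre, on its axis, y along its length
- sanding_block: cork block 60 x 35 x 30 mm high lying on the board, near one of its short edges. Bystander, loose; origin at its foot's centre; leave it alone
- peg_jar: small amber glass jar, 40 mm across, 45 mm tall, standing on the board near the other short edge. Bystander, loose; origin at its foot's centre; leave it alone
- glue_bottle: white plastic bottle, 56 mm across, 150 mm tall, standing on the table to the right of the board. Bystander, loose; origin at its foot's centre; leave it alone
- glue_brush: brush lying on the table to the right of the board. Bystander, loose; origin on its underside; leave it alone
- hammer: hammer lying on the table to the left of the board. Bystander, loose; origin on its underside; leave it alone
- mug: blue mug, 76 mm across, 90 mm tall, standing on the table to the left. Bystander, loose; origin at its foot's centre; leave it alone
Things that resemble listed ones, but are neither listed nor needed, are in the scene too. Leave any green or purple look-alike of the thick_dowel alone.

How it is judged:
At the end, for the whole second after the job is handed in: The thick dowel lies at rest on the board with its centre within 6 mm of the line, its axis within 8 degrees (0.14 rad) of the line's direction and its centre within 60 mm of the line's midpoint along it; the thin dowel is within 12 mm of where it was (x of thick_dowel in the frame of line_mid between -0.006 and 0.006 m and y of thick_dowel in the frame of line_mid between -0.06 and 0.06 m and z of thick_dowel in the frame of line_mid between 0.013 and 0.019 m and angle between the y axis of thick_dowel and the y axis of line_mid, either way round below 0.14 rad and linear speed of thick_dowel below 0.01 m/s and distance of thin_dowel from where it was at the start of the episode below 0.012 m); the robot touches nothing.
It fails at once if the thick dowel is lifted off the board (more than 8 mm) or stood up (z of thick_dowel in the frame of line_mid above 0.024 m or angle between thick_dowel's own y axis and vertical below 1.2 rad or angle between thick_dowel's own y axis and vertical above 1.94 rad).
It fails at once if the thick dowel is dragged without rolling (30 mm from its start it has turned less than 35 degrees; rolling, it would have turned more than 90) (distance of thick_dowel from where it was at the start of the episode between 0.028 and 0.034 m and angle between thick_dowel's own z axis and vertical below 0.6 rad).
It fails at once if the thin dowel is moved more than 12 mm (distance of thin_dowel from where it was at the start of the episode above 0.012 m).
It fails at once if a bystander is moved more than 15 mm (distance of any of sanding_block, peg_jar, glue_bottle, glue_brush, hammer, mug from where it was at the start of the episode above 0.015 m).
It also fails if it takes over 48 s, if anything falls off the work surface, if the arm or the gripper's body presses on something with over 40 N, if the wrist force passes 120 N, or if a joint passes its speed limit or range.

ROBOT

A 6-joint arm with a two-finger parallel gripper is mounted at the origin on the work surface. World frame = base frame: x ahead of the robot, y to its left, z up, the work surface at z = 0. Lengths are in m, angles in rad, forces in N, time in s.
With the tool pointing down it reaches from about 0.275 to 0.825 m from the base axis. Payload 4.9 kg.
Tool frame: the origin (TCP) lies midway between the tips of the shut fingers; the grasp point (between the pads) lies 19 mm behind it (grip_point_offset is the distance from the TCP to the grasp point, in m); z points along the fingers, x is the direction in which the jaws open and shut, and the axes are right-handed (so a half turn about z gives the same grasp; the last joint's range is limited). The gripper opens to 85 mm and grips with 20 to 120 N. Pads are 22 mm wide; open, the fingers measure 114 mm over their backs; the gripper's body (76 mm by 85 mm) begins 54 mm behind the grasp point. The pads swing forward as they close: fully open they stand 13 mm farther back than shut.
Start: joints at [1.14, 0.326, -0.193, 1.052, 0, 1.437], TCP at [0.161, 0.526, 0.207] pointing down, gripper open.
Joint ranges: [-2.65, 2.65], [-0.97, 1.79], [-1.3, 1.35], [-1.93, 2.1], [-1.47, 1.37], [-3.14, 3.14]. Speed limits (rad/s): [2.57, 2.57, 3.14, 3.14, 3.14, 3.14].

INTERFACE

Orientations are given as a rotation vector (axis times angle).
In Python, from cell import * gives the robot as it stands. Calls block until the motion is done:
- movep(position, orientation): joint-space move of the TCP to a pose.
- move_l(position, velocity=0.15, rot=None, until_force=None): straight line of the TCP; rot=None keeps the orientation; velocity is the mean speed in m/s. With until_force (N) it stops when the force on the tool has changed by that much, and returns True; else False.
- set_joints(angles): joint-space move.
- let_go() and grab(newtons=None): open the fingers fully, or close them until they stop; newtons is the grip in N (None keeps the last).
- sleep(seconds).
- ik(position, orientation): joint angles nearest the present ones, or None.
- get_state(): the state.
- grab_frame(name): name is "scene" or "side" or "wrist"; returns a dict with "img" (480x640x3 uint8, red, green, blue), "fx", "fy", "cx", "cy" (pixels), "cam_to_world" (4x4, takes a point from camera to world coordinates); the wrist camera has in their place "T_tool_cam" (4x4, takes a point from camera to tool coordinates, whose origin is the TCP and whose axes are the tool frame's). Camera axes: x right, y down, z forward; pixel columns grow to the right and rows downward; lengths in m; the calibration is good to about 2 mm. A picture is of the moment at which its call begins: read the wrist's pose just before it. There is no depth.
A pose or a line that the arm cannot do raises MotionError and nothing moves.
- sign_off(): hands the job in, once; it reports no verdict.
Trained networks look in the newest picture that a camera, given by its name, has taken for a name from the list of things; names that differ only in an ending like _2 or _b are one class to them, and where a whole thing is asked for, a point or a joint stands for the part that bears it (a point fixed in the world has none). Each returns a list of dicts, best first, with "score" (0 to 1); they miss things now and then, are a little off and sometimes report something else, mostly with a low value. They report only what shows in the picture. A call takes as long as a camera call. They do not tell look-alikes from the thing itself.
- spot_in(camera, name): "centre" ([column, row] in pixels, amid what is visible of it).
- silhouettes(camera, name): "mask" (480x640 bool, what is visible of it) and "centre" ([column, row] in pixels, amid what is visible of it).
- tip_of(camera, name): "centre" ([column, row] in pixels: a listed point, or the origin of a listed thing).
The state is a dict: "clock": time; "q": joint angles; "joint_velocities": joint speeds; "tau": joint torques, N m; "position": TCP position; "eef_rot": TCP orientation; "contact_force": force on the tool from outside, world axes, zero at the start; "wrist_torque": the same for the moment, N m; "finger_gap": opening from 0.0 (shut) to 1.0 (fully open).
Only numpy, scipy, OpenCV 4.12 (cv2) and the standard library are available. Lean on these libraries where they do the work, as an engineer would, in place of code of your own. Each camera call takes 0.05 s, during which the arm holds its last target.

## Working session

There is one attempt and no reset: what is moved stays moved. The work goes in short steps, each a Python script; the robot and the scene stay as the last script left them, time stands still between calls to the robot, and variables do not carry over. Pictures are saved under pics/ and viewed, and the job is handed in when it is done.

```bash
mkdir -p pics; cat > h.py <<'E'
from cell import *
import numpy as np, cv2
def save(n,im): cv2.imwrite('pics/'+n+'.png',cv2.cvtColor(im,cv2.COLOR_RGB2BGR))
E
python3 - <<'E'
from h import *
for c in ['scene','side']:
    f=grab_frame(c); save(c+'0',f['img']); print(c,f['fx'],f['cx'],f['cy'],np.round(f['cam_to_world'],3).tolist())
    for n in ['thick_dowel','thin_dowel','line_mid','board','sanding_block','peg_jar']:
        print(n,[(np.round(d['centre']).tolist(),round(d['score'],2)) for d in tip_of(c,n)])
s=get_state();print(s['clock'],s['position'],s['eef_rot'],s['finger_gap'])
E
```

```text
scene 466.75609721623124 321.73076701072193 233.50725323610618 [[0.383, 0.793, -0.473, 0.992], [0.924, -0.327, 0.199, -0.197], [0.004, -0.514, -0.858, 0.945], [0.0, 0.0, 0.0, 1.0]]
thick_dowel [([365.0, 150.0], 0.72), ([305.0, 310.0], 0.71), ([451.0, 261.0], 0.68), ([202.0, 197.0], 0.55)]
thin_dowel [([305.0, 253.0], 0.97), ([304.0, 309.0], 0.72), ([501.0, 243.0], 0.24)]
line_mid [([304.0, 284.0], 0.62)]
board [([306.0, 287.0], 0.59), ([371.0, 241.0], 0.51)]
sanding_block [([372.0, 244.0], 0.88)]
peg_jar [([233.0, 248.0], 0.74)]
side 587.441019420499 322.0078319331798 245.36487401187506 [[0.881, -0.325, 0.344, -0.033], [-0.473, -0.577, 0.666, -0.963], [-0.018, -0.749, -0.662, 1.033], [0.0, 0.0, 0.0, 1.0]]
thick_dowel [([401.0, 257.0], 0.96), ([290.0, 344.0], 0.85), ([222.0, 235.0], 0.82), ([338.0, 188.0], 0.62)]
thin_dowel [([347.0, 269.0], 0.48)]
line_mid [([376.0, 264.0], 0.95), ([246.0, 180.0], 0.44)]
board [([371.0, 264.0], 0.61), ([315.0, 169.0], 0.48)]
sanding_block [([330.0, 228.0], 0.79)]
peg_jar [([347.0, 317.0], 0.55)]
0.7 [0.1608604  0.52596788 0.20661122] [-2.52547430e+00 -1.86857440e+00 -6.45257317e-05] 0.9964148872641533
```

View pics/scene0.png

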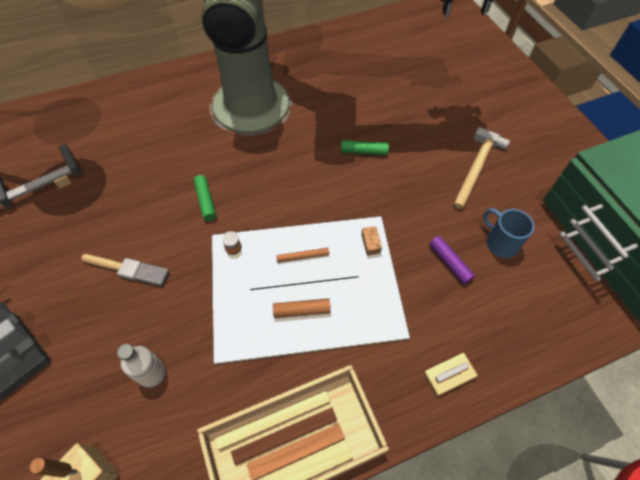

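View pics/side0.png

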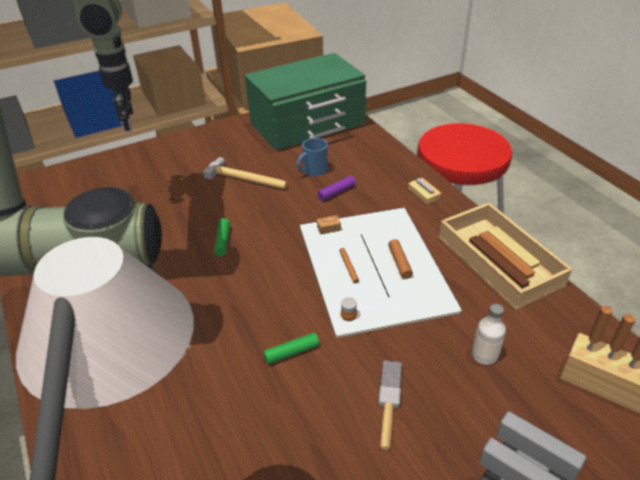

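Candidates for the thick dowel in the scene view are brown (302,308), thin brown (303,255), green (365,148), green (205,198) and purple (451,260). By the description it is the brown one at (302,308), on the board on the far side of the line. I'll check it in a close crop and measure.

```bash
cat >> h.py <<'E'
def ray(f,uv,T=None):
    T=f['cam_to_world'] if T is None else T
    d=T[:3,:3]@np.array([(uv[0]-f['cx'])/f['fx'],(uv[1]-f['cy'])/f['fy'],1.]); return T[:3,3],d
def onz(f,uv,z,T=None):
    o,d=ray(f,uv,T); return o+d*(z-o[2])/d[2]
def proj(f,p,T=None):
    T=f['cam_to_world'] if T is None else T
    c=np.linalg.inv(T)@np.append(p,1); return np.array([f['fx']*c[0]/c[2]+f['cx'],f['fy']*c[1]/c[2]+f['cy']])
def boardmask(im):
    hsv=cv2.cvtColor(im,cv2.COLOR_RGB2HSV)
    return hsv
def blobs(f,roi,T=None):
    # dark line and brown dowels inside roi (u0,v0,u1,v1)
    u0,v0,u1,v1=roi; im=f['img'][v0:v1,u0:u1]
    hsv=cv2.cvtColor(im,cv2.COLOR_RGB2HSV); out=[]
    for name,m in (('line',(hsv[...,2]<120)&(hsv[...,1]<90)),('brown',(hsv[...,1]>100))):
        n,l,st,ce=cv2.connectedComponentsWithStats(m.astype(np.uint8))
        for i in range(1,n):
            if st[i,4]>80:
                ys,xs=np.nonzero(l==i); box=cv2.minAreaRect(np.stack([xs,ys],1).astype(np.float32))
                out.append((name,st[i,4],ce[i]+[u0,v0],cv2.boxPoints(box)+[u0,v0]))
    return out
E
python3 - <<'E'
from h import *
for c,roi in (('scene',(240,235,370,330)),('side',(330,225,420,300))):
    f=grab_frame(c)
    crop=f['img'][roi[1]:roi[3],roi[0]:roi[2]]; save(c+'_crop',cv2.resize(crop,None,fx=5,fy=5))
    for n,a,ce,b in blobs(f,roi):
        w=onz(f,ce,.012 if n=='line' else .024)
        b=b[np.argsort(b[:,0])] ; e=[onz(f,(b[0]+b[1])/2,.012 if n=='line' else .024),onz(f,(b[2]+b[3])/2,.012 if n=='line' else .024)]
        if c=='side':
            b=b[np.argsort(b[:,1])]; e=[onz(f,(b[0]+b[1])/2,.012 if n=='line' else .024),onz(f,(b[2]+b[3])/2,.012 if n=='line' else .024)]
        d=e[1]-e[0]; print(c,n,a,np.round(ce),np.round(w,4),'len',round(np.linalg.norm(d),3),'ang',np.degrees(np.arctan2(d[1],d[0])).round(1))
f=grab_frame('wrist'); print(f['T_tool_cam'].round(3).tolist(),f['fx'])
E
```

```text
scene brown 88 [367. 242.] [0.5439 0.1036 0.024 ] len 0.014 ang 67.6
scene brown 323 [302. 255.] [ 0.5175 -0.0443  0.024 ] len 0.114 ang 76.9
scene brown 751 [301. 308.] [ 0.6351 -0.0918  0.024 ] len 0.117 ang 72.9
side brown 405 [400. 259.] [ 0.6388 -0.0893  0.024 ] len 0.14 ang -107.5
side brown 172 [349. 265.] [ 0.5141 -0.0464  0.024 ] len 0.124 ang -102.5
[[1.0, 0.0, -0.0, 0.001], [-0.0, 0.949, 0.314, -0.081], [0.0, -0.314, 0.949, -0.167], [0.0, 0.0, 0.0, 1.0]] 344.6287672614952
```

View pics/scene_crop.png

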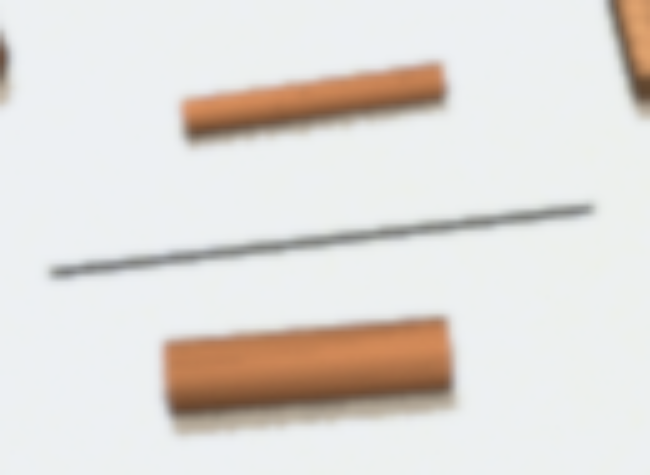

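The crop shows the thick brown dowel at scene (302,308), line ends near (250,289) and (358,277), and the thin dowel above it. Next, a wrist view above the line for precision.

```bash
cat >> h.py <<'E'
from scipy.spatial.transform import Rotation as R
def orient(a,s=1): # tool y along angle a (rad) *s, z down
    y=s*np.array([np.cos(a),np.sin(a),0]); z=np.array([0,0,-1.]); x=np.cross(y,z)
    return R.from_matrix(np.stack([x,y,z],1)).as_rotvec()
def wristT(f,s): 
    T=np.eye(4);T[:3,:3]=R.from_rotvec(s['eef_rot']).as_matrix();T[:3,3]=s['position'];return T@f['T_tool_cam']
E
python3 - <<'E'
from h import *
f=grab_frame('scene')
a=onz(f,(250,289.3),.012);b=onz(f,(358.6,276.8),.012);print(a,b,(a+b)/2,np.linalg.norm(a-b),np.degrees(np.arctan2(*(b-a)[1::-1])))
ang=np.arctan2(*(b-a)[1::-1])
for s in (1,-1): print(s,ik([.6,-.08,.06],orient(ang,s)),ik([.6,-.08,.25],orient(ang,s)))
E
```

```text
[ 0.54805072 -0.17818389  0.012     ] [0.61075118 0.05272886 0.012     ] [ 0.57940095 -0.06272751  0.012     ] 0.23927399476295574 74.80858396668756
1 [-0.25444377  0.55489653 -0.23410981  0.78178998  0.         -1.56009987] [-0.25444377  0.40858506  0.04040717  1.20261843  0.         -1.56009987]
-1 [-2.54443771e-01  5.54896532e-01 -2.34109811e-01  7.81789984e-01
 -4.44089210e-16  1.58149278e+00] [-2.54443771e-01  4.08585060e-01  4.04071653e-02  1.20261843e+00
 -4.44089210e-16  1.58149278e+00]
```

```bash
python3 - <<'E'
from h import *
grab(20)
movep([.59,-.05,.25],orient(np.radians(74.8),-1))
s=get_state(); f=grab_frame('wrist'); save('wrist1',f['img']); T=wristT(f,s); print(s['clock'],s['position'],s['contact_force'])
np.savez('w1.npz',img=f['img'],T=T)
for n,z in (('thick_dowel',.028),('thin_dowel',.021),('line_mid',.012)):
    print(n,[(np.round(d['centre'],1).tolist(),round(d['score'],2),onz(f,d['centre'],z,T).round(4)) for d in tip_of('wrist',n)])
print(s['finger_gap'])
E
```

```text
4.2167 [ 0.58996002 -0.04900524  0.2500044 ] [-0.37199847  0.11894602 -0.18795926]
thick_dowel [([367.9, 225.4], 0.93, array([ 0.6372, -0.0914,  0.028 ])), ([131.5, 362.3], 0.81, array([ 0.2883, -0.1953,  0.028 ]))]
thin_dowel [([259.0, 211.1], 0.83, array([ 0.5177, -0.0431,  0.021 ]))]
line_mid [([313.8, 216.2], 0.77, array([ 0.5776, -0.068 ,  0.012 ]))]
0.0018317000321203946
```

View pics/wrist1.png

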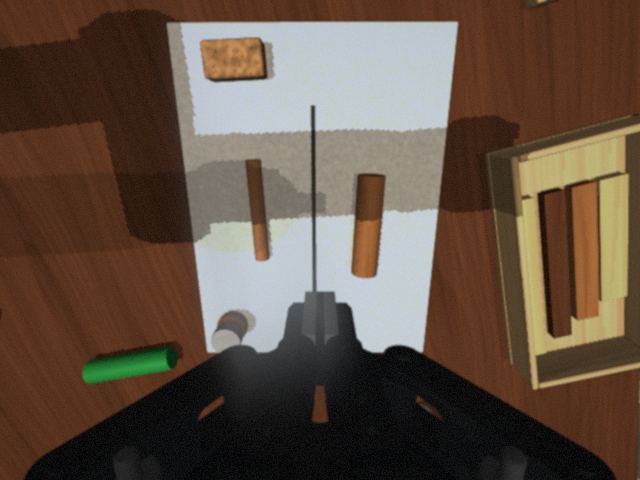

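The wrist view shows the thick dowel at (368,225), the line from (313,106) to (315,290), the thin dowel at (258,211), and the shut tips near (320,300). I'll fit axes from this picture.

```bash
cat >> h.py <<'E'
def midline(f,T,mask,z,trim=8):
    ys,xs=np.nonzero(mask); rows=[]
    for r in range(ys.min()+trim,ys.max()-trim+1):
        x=xs[ys==r]
        if len(x): rows.append(onz(f,((x.min()+x.max())/2,r),z,T))
    P=np.array(rows)[:,:2]; vx,vy,x0,y0=cv2.fitLine(P.astype(np.float32),cv2.DIST_HUBER,0,.01,.01).ravel()
    d=np.array([vx,vy]); d*=np.sign(d[1]) ; return np.array([x0,y0]),d
def measure(f,T,verbose=True):
    im=f['img']; hsv=cv2.cvtColor(im,cv2.COLOR_RGB2HSV); out={}
    # line
    g=hsv[...,2]
    res={}
    for n in ('thick_dowel','thin_dowel'):
        ds=silhouettes('wrist',n); res[n]=[(d['mask'],d['centre'],d['score']) for d in ds]
    return res
E
python3 - <<'E'
from h import *
f=grab_frame('wrist'); s=get_state(); T=wristT(f,s)
im=f['img'].astype(int); hsv=cv2.cvtColor(f['img'],cv2.COLOR_RGB2HSV)
# line: darkest col in 295..332 rows 112..280
P=[]
for r in range(112,282,2):
    row=im[r,300:330].sum(1).astype(float); w=np.clip(np.median(row)-row-60,0,None)
    if w.sum()>0: P.append(onz(f,(300+(w*np.arange(30)).sum()/w.sum(),r),.012,T)[:2])
P=np.array(P,np.float32); vx,vy,x0,y0=cv2.fitLine(P,cv2.DIST_HUBER,0,.01,.01).ravel(); d=np.array([vx,vy])*np.sign(vy)
top=onz(f,(313,106),.012,T)[:2]
print('line pt',x0,y0,'ang',np.degrees(np.arctan2(d[1],d[0])),'top end',top,'mid',top-d*.12)
print([onz(f,p,0.012,T).round(3) for p in [(168,22),(457,22),(424,351),(207,352)]])
L0=np.array([x0,y0]); nrm=np.array([d[1],-d[0]])
for n,zz in (('thick_dowel',.028),('thin_dowel',.021)):
    for m in silhouettes('wrist',n):
        ce=m['centre']
        if not(100<ce[1]<300 and 200<ce[0]<420): continue
        p,dd=midline(f,T,m['mask'],zz); c=onz(f,ce,zz,T)[:2]
        print(n,m['score'],ce,'axis pt',p,'ang',np.degrees(np.arctan2(dd[1],dd[0])),'centre',c,'off',nrm@(c-L0),'along',d@(c-(top-d*.12)))
E
```

```text
line pt 0.5827087 -0.047063988 ang 75.05083 top end [0.60988949 0.05159829] mid [ 0.57893405 -0.06434032]
[array([0.488, 0.168, 0.012]), array([0.774, 0.09 , 0.012]), array([ 0.674, -0.294,  0.012]), array([ 0.383, -0.217,  0.012])]
thick_dowel 0.86 [364.6, 223.9] axis pt [ 0.63335437 -0.10139732] ang 73.11777 centre [ 0.63387204 -0.08912125] off 0.06028088351709363 along -0.009770307278999458
thin_dowel 0.84 [256.3, 209.4] axis pt [ 0.51616347 -0.04180979] ang 76.97672 centre [ 0.51533236 -0.04074468] off -0.06672615241668567 along 0.006390217143559576
```

```bash
cat >> h.py <<'E'
def stroke(c,a,d,lead=None,F=4,v=.06,press=.0004):
    """c: dowel centre xy, a: axis angle, d: dowel travel wanted (towards -n)"""
    n=np.array([np.sin(a),-np.cos(a)])
    p0=np.array(c)+n*d/2; p1=p0-n*2*d; rot=orient(a,-1)
    s=get_state()
    move_l([*p0,.056],.2,rot=rot)
    hit=move_l([*p0,.038],.02,until_force=F); s=get_state(); z=s['position'][2]
    print('hit',hit,'z',round(z,4),'F',s['contact_force'].round(1),'t',s['clock'])
    if not hit: move_l([*p0,.07],.2); return False
    z-=press
    move_l([*p1,z],v); s=get_state(); print('end F',s['contact_force'].round(1),s['position'].round(4))
    move_l([*p1,.056],.08)
    return True
E
python3 - <<'E'
from h import *
a=np.radians(73.1); c=np.array([.635,-.0905])
n=np.array([np.sin(a),-np.cos(a)])
movep([*(c+n*.005),.08],orient(a,-1))
stroke(c,a,.010)
s=get_state(); f=grab_frame('wrist'); save('w2',f['img']); print(s['clock'])
f=grab_frame('scene'); save('s2',cv2.resize(f['img'][200:360,200:420],None,fx=3,fy=3))
f=grab_frame('side'); save('d2',cv2.resize(f['img'][190:340,290:470],None,fx=4,fy=4))
E
```

```text
hit False z 0.0381 F [ 0.3 -0.1  0.8] t 6.6417
6.95
```

View pics/d2.png

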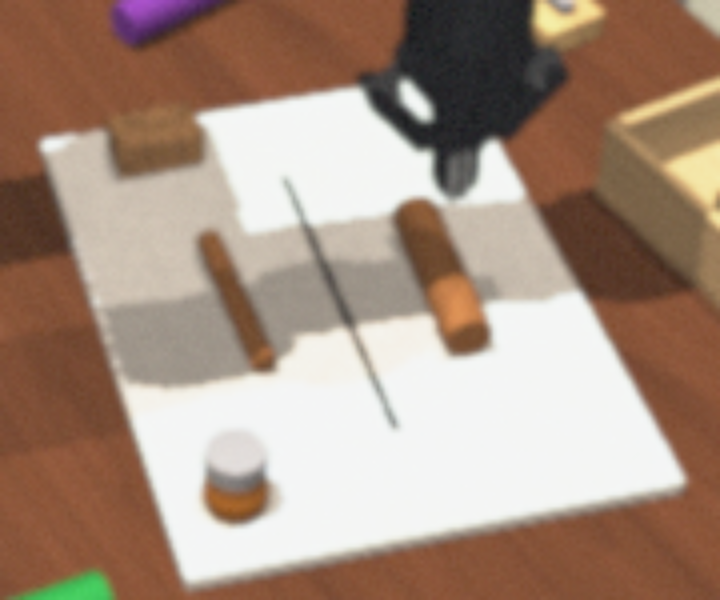

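View pics/w2.png

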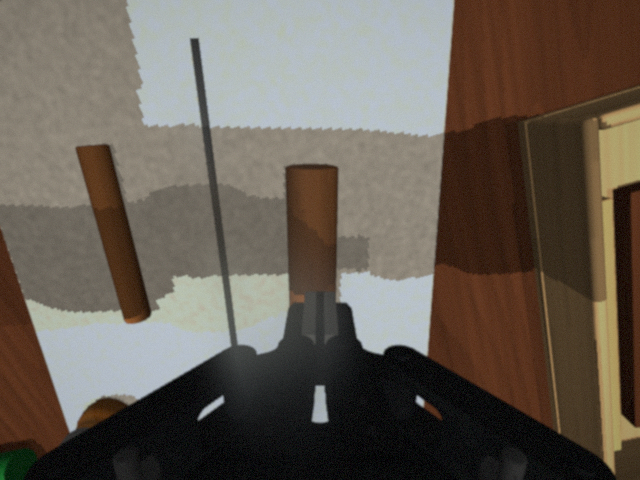

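No contact was felt at z=0.038 with the tip about 5 mm off the axis. I'll remeasure the dowel and touch it centred.

```bash
cat >> h.py <<'E'
L0=np.array([.57893,-.06434]); LA=np.radians(75.0); LD=np.array([np.cos(LA),np.sin(LA)]); LN=np.array([LD[1],-LD[0]])
def look():
    s=get_state(); f=grab_frame('wrist'); T=wristT(f,s); best=None
    hsv=cv2.cvtColor(f['img'],cv2.COLOR_RGB2HSV)
    for m in silhouettes('wrist','thick_dowel'):
        k=m['mask'].copy(); k[285:,:]=False   # fingers below
        k&=hsv[...,1]>100
        if k.sum()<300: continue
        px=cv2.mean(f['img'],k.astype(np.uint8))[:3]
        if not(px[0]>px[1]*1.25 and px[1]>px[2]): continue
        p,d=midline(f,T,k,.028)
        off=LN@(p-L0)
        if abs(off)<.09 and abs(LD@(p-L0))<.09:
            ys,xs=np.nonzero(k)
            i=ys.argmin(); far=onz(f,(xs[ys<ys.min()+3].mean(),ys.min()),.036,T)[:2]
            if off < -.04: continue
            best=(p,d,far,m['score']); break
    if best is None: print('no dowel'); return None
    p,d,far,sc=best
    q=p+d*(d@(far-p)); c=q-d*.06      # +y end -> centre
    print('centre',c.round(4),'ang',np.degrees(np.arctan2(d[1],d[0])).round(1),'off mm',(1e3*LN@(c-L0)).round(1),'along',(1e3*LD@(c-L0)).round(1),'sc',round(sc,2),'t',s['clock'])
    return c,np.arctan2(d[1],d[0])
E
python3 - <<'E'
from h import *
r=look(); print(get_state()['position'])
E
```

```text
centre [ 0.6372 -0.0907] ang 73.8 off mm 63.1 along -10.4 sc 0.9 t 7.1
[ 0.63906657 -0.09178192  0.06911387]
```

```bash
python3 - <<'E'
from h import *
s=get_state();p=s['position']
for c in('scene','side'):
    f=grab_frame(c); u=proj(f,p);v=proj(f,[p[0],p[1],.044]);print(c,u,v)
    im=f['img'].copy(); 
    x,y=int(u[0]),int(u[1]); cv2.circle(im,(x,y),1,(0,255,0),-1); cv2.circle(im,(int(v[0]),int(v[1])),1,(255,0,255),-1)
    save(c+'3',cv2.resize(im[y-50:y+70,x-70:x+70],None,fx=5,fy=5,interpolation=cv2.INTER_NEAREST))
print(s['finger_gap'],s['contact_force'])
E
```

```text
scene [301.33498222 301.03376149] [301.74905137 305.78323064]
side [401.91544859 245.83626617] [401.19314136 253.36932411]
0.0022365477144962163 [ 0.37848143 -1.03410311 -0.02897583]
```

View pics/side3.png

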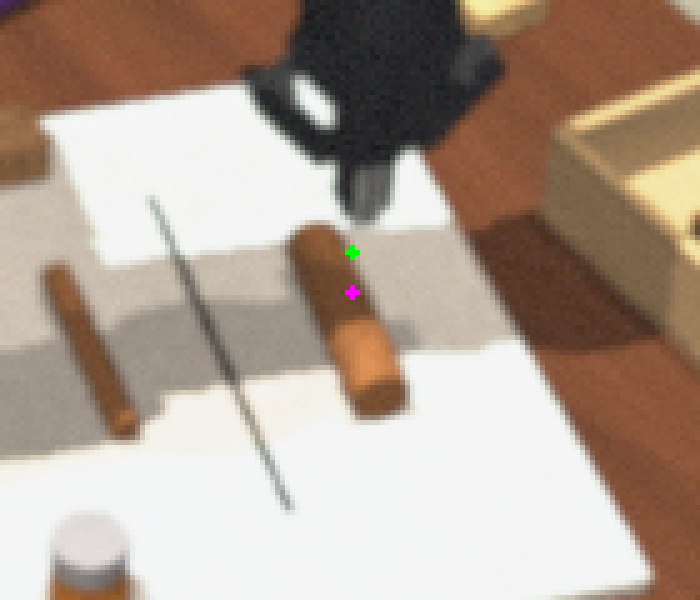

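View pics/scene3.png

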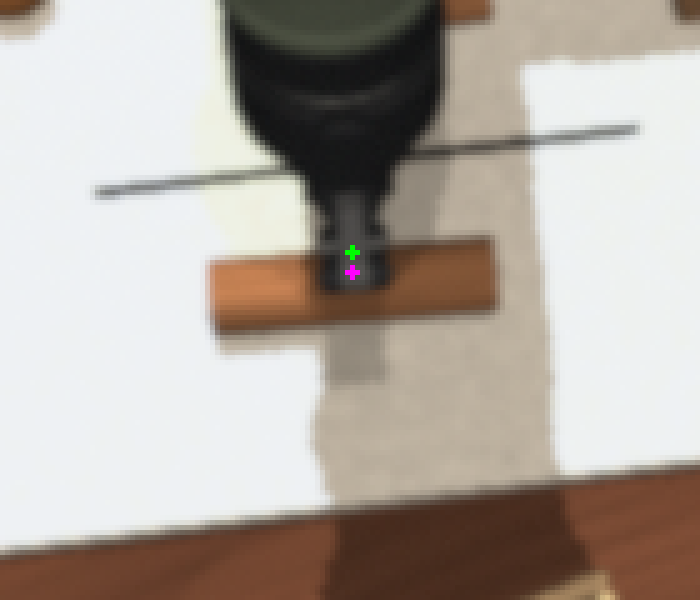

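```bash
python3 - <<'E'
from h import *
fs=grab_frame('scene');fd=grab_frame('side')
for a,b in (((301.4,309),(403.6,239.5)),((301.4,305),(403.6,239.5)),((301.4,301),(403.6,238))):
    o1,d1=ray(fs,a);o2,d2=ray(fd,b)
    t=np.linalg.lstsq(np.stack([d1,-d2],1),o2-o1,rcond=None)[0]; p1=o1+t[0]*d1;p2=o2+t[1]*d2
    print(((p1+p2)/2).round(4),np.linalg.norm(p1-p2).round(4))
print(get_state()['position'], R.from_rotvec(get_state()['eef_rot']).as_matrix().round(3))
E
```

```text
[ 0.6526 -0.0918  0.0784] 0.0176
[ 0.6485 -0.0919  0.0823] 0.0109
[ 0.6454 -0.0917  0.0899] 0.006
[ 0.63948424 -0.09185541  0.06951239] [[ 0.957 -0.291 -0.001]
 [-0.291 -0.957  0.   ]
 [-0.001  0.    -1.   ]]
```

The views suggest the tip is about 10 mm higher than its stated TCP, which agrees with the missed contact. I'll feel downward, guarded, with the tip over the axis.

```bash
python3 - <<'E'
from h import *
c=np.array([.6365,-.0905]);a=np.radians(73.5)
move_l([*c,.05],.1,rot=orient(a,-1))
print(get_state()['contact_force'])
hit=move_l([*c,.022],.015,until_force=3); s=get_state(); print(hit,s['position'],s['contact_force'],s['clock'])
look()
for n in('scene','side'):
    f=grab_frame(n); u=proj(f,s['position']); x,y=map(int,u); save(n+'4',cv2.resize(f['img'][y-50:y+70,x-70:x+70],None,fx=5,fy=5))
E
```

```text
[-0.4225011  -0.29740809 -0.25258159]
False [ 0.63660591 -0.09051976  0.02211888] [ 0.44220448 -0.3276481   0.53000959] 9.7667
centre [ 0.6371 -0.0896] ang 73.1 off mm 62.7 along -9.4 sc 0.61 t 9.7667
```

View pics/side4.png

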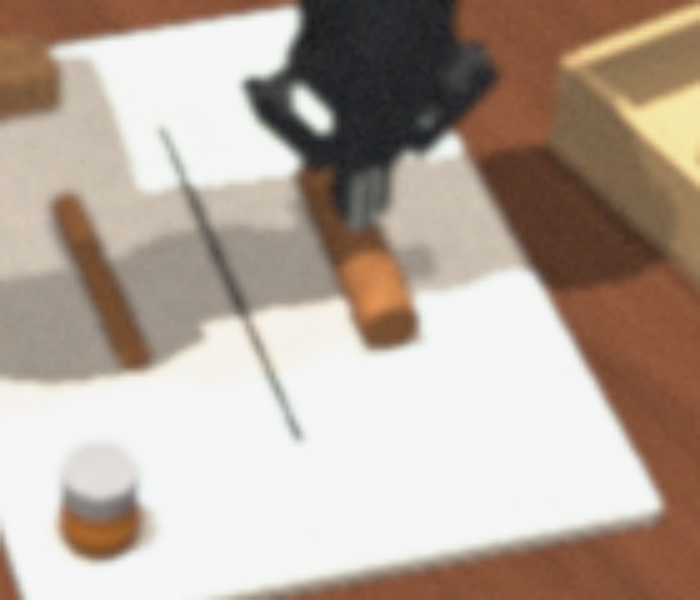

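View pics/scene4.png

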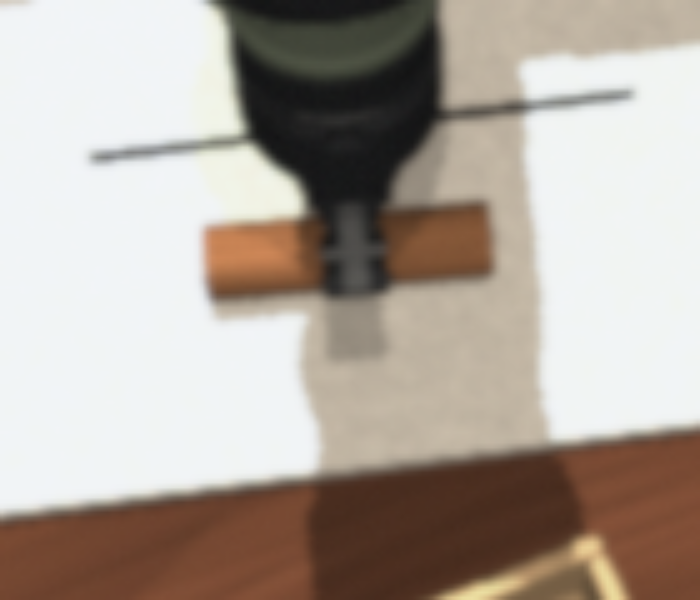

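```bash
python3 - <<'E'
from h import *
s=get_state();f=grab_frame('wrist');save('w5',f['img']);T=wristT(f,s)
print(s['position'],s['q'],s['finger_gap'],f['cx'],f['cy'],T.round(3).tolist())
p=s['position']; M=R.from_rotvec(s['eef_rot']).as_matrix()
print('tcp px',proj(f,p,T))
a=np.radians(73.1);d=np.array([np.cos(a),np.sin(a),0]);n=np.array([np.sin(a),-np.cos(a),0])
c=np.array([.637,-.090,.028])
for t in (.06,.03,0,-.03): print([proj(f,c+d*t+n*k+np.array([0,0,h]),T).round(0) for k,h in((-.016,0),(.016,0),(0,.016))])
E
```

```text
[ 0.63651761 -0.09051171  0.02205633] [-2.55973624e-01  6.57904999e-01 -1.54884903e-01  7.57928978e-01
 -1.31951726e-05  1.60280971e+00] 0.005788245915212547 319.5390448339339 240.57641078343312 [[0.959, -0.27, -0.089, 0.659], [-0.284, -0.91, -0.301, -0.013], [0.001, 0.314, -0.949, 0.189], [0.0, 0.0, 0.0, 1.0]]
tcp px [319.79434675 286.76542933]
[array([287., 173.]), array([356., 174.]), array([322., 178.])]
[array([288., 235.]), array([354., 236.]), array([321., 246.])]
[array([289., 291.]), array([351., 291.]), array([321., 306.])]
[array([291., 340.]), array([349., 341.]), array([320., 359.])]
```

View pics/w5.png

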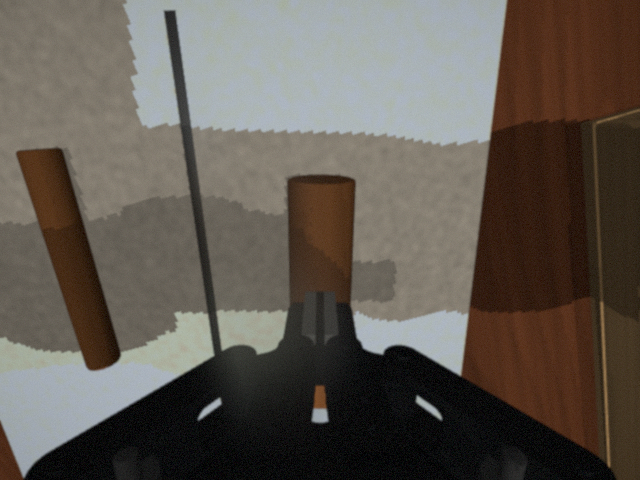

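The dowel's size in the wrist view fits the stated height, but the fingertips (row 292) lie well behind the stated TCP, by more than 20 mm. I'll keep feeling downward, guarded.

```bash
python3 - <<'E'
from h import *
c=get_state()['position'][:2]
hit=move_l([*c,.004],.012,until_force=3); s=get_state(); print(hit,s['position'],s['contact_force'],s['clock'],s['finger_gap'])
look()
f=grab_frame('wrist');save('w6',f['img'])
f=grab_frame('side'); save('d6',cv2.resize(f['img'][190:310,330:470],None,fx=5,fy=5))
E
```

```text
True [ 0.63688377 -0.09061608  0.01928425] [-0.39094025 -0.13742051  5.01821796] 10.5667 6.548205691136789e-05
centre [ 0.6371 -0.0901] ang 73.3 off mm 62.9 along -9.9 sc 0.62 t 10.5667
```

View pics/d6.png

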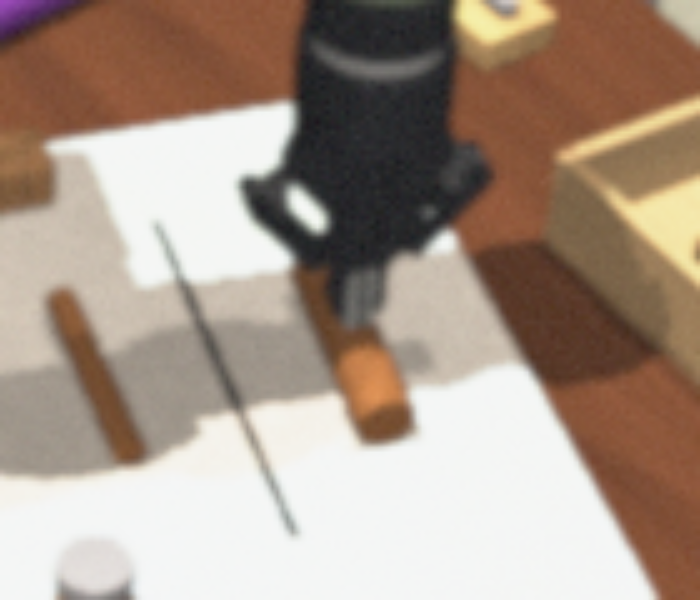

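Contact came at TCP z=0.0193 with 5 N on the dowel's top, so the offset is about 25 mm. I'll roll a short first stroke and check it.

```bash
sed -i 's/\.056/.027/g; s/\.038\]/.012]/; s/,\.07\],/,.04],/' h.py; python3 - <<'E'
from h import *
s=get_state();p=s['position']; a=np.radians(73.3); n=np.array([np.sin(a),-np.cos(a)])
move_l([*(p[:2]-n*.012),p[2]],.05); s=get_state();print(s['contact_force'],s['position'],s['clock'])
look()
move_l([*(p[:2]-n*.012),.027],.08)
r=look()
f=grab_frame('side'); save('d7',cv2.resize(f['img'][190:310,330:470],None,fx=5,fy=5))
E
```

```text
[-0.05452305 -0.00301634  2.60838185] [ 0.62477261 -0.08693143  0.01928481] 11.1417
centre [ 0.6312 -0.0879] ang 73.4 off mm 56.6 along -9.2 sc 0.63 t 11.1417
centre [ 0.6311 -0.0882] ang 73.2 off mm 56.6 along -9.5 sc 0.64 t 11.4917
```

View pics/d7.png

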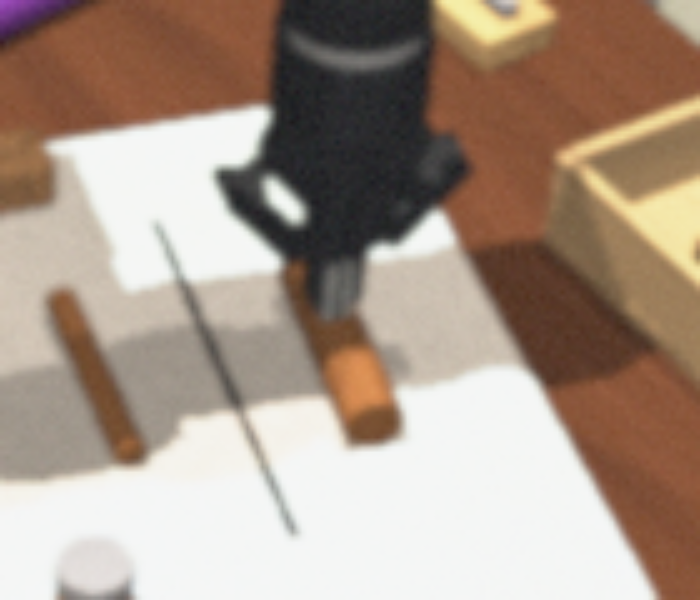

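The dowel moved 6.3 mm for 12 mm of tip travel, which is pure rolling. Continuing in strokes with a look after each.

```bash
python3 - <<'E'
from h import *
c,a=look()
for i in range(2):
    ok=stroke(c,a,.011,F=3,press=.0002)
    r=look()
    if not ok or r is None: break
    c,a=r
print(get_state()['clock'])
E
```

```text
centre [ 0.6312 -0.0881] ang 73.2 off mm 56.6 along -9.4 sc 0.78 t 11.6417
hit True z 0.0193 F [ 0.3 -0.5  4.4] t 12.475
end F [0.5 1.1 2.6] [ 0.615  -0.0831  0.0193]
centre [ 0.6208 -0.0846] ang 73.4 off mm 45.7 along -8.8 sc 0.86 t 13.2333
hit True z 0.0193 F [ 0.6 -0.2  3.2] t 14.0667
end F [0.4 0.9 3.9] [ 0.6045 -0.0796  0.0193]
centre [ 0.6097 -0.0815] ang 73.2 off mm 34.2 along -8.7 sc 0.91 t 14.825
14.925
```

```bash
python3 - <<'E'
from h import *
c,a=look()
for i in range(4):
    off=LN@(c-L0)
    if abs(off)<.002: break
    d=min(.0115,off)
    ok=stroke(c,a,d,F=3,press=.0002)
    r=look()
    if not ok or r is None: break
    c,a=r
s=get_state(); move_l([*s['position'][:2],.20],.2)
move_l([.59,-.05,.25],.2)
look(); s=get_state(); f=grab_frame('wrist');save('w8',f['img']);print(s['clock'],s['contact_force'])
f=grab_frame('scene'); save('s8',cv2.resize(f['img'][200:360,200:420],None,fx=3.6,fy=3.6))
E
```

```text
centre [ 0.6097 -0.0815] ang 73.3 off mm 34.2 along -8.6 sc 0.84 t 14.925
hit True z 0.0193 F [ 0.3 -0.3  3.4] t 15.7583
end F [-0.6 -0.9  4.9] [ 0.5927 -0.0762  0.0193]
centre [ 0.5984 -0.0778] ang 73.1 off mm 22.3 along -7.9 sc 0.82 t 16.5333
hit True z 0.0193 F [ 0.9 -0.1  4. ] t 17.3667
end F [ 0.7 -0.7  4.7] [ 0.5813 -0.0726  0.0193]
centre [ 0.5873 -0.0745] ang 73.2 off mm 10.7 along -7.7 sc 0.71 t 18.1417
hit True z 0.0193 F [ 0.8 -0.3  4.6] t 18.975
end F [-0.2 -0.4  4.1] [ 0.5712 -0.0696  0.0193]
centre [ 0.5765 -0.0709] ang 73.1 off mm -0.7 along -7.0 sc 0.83 t 19.7167
centre [ 0.5762 -0.0726] ang 73.0 off mm -0.5 along -8.7 sc 0.9 t 21.2667
21.3667 [ 0.06785183 -0.28800417  0.92569897]
```

View pics/w8.png

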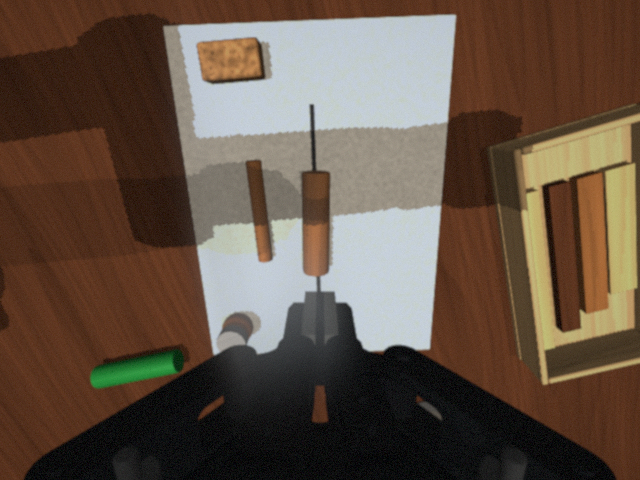

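View pics/s8.png

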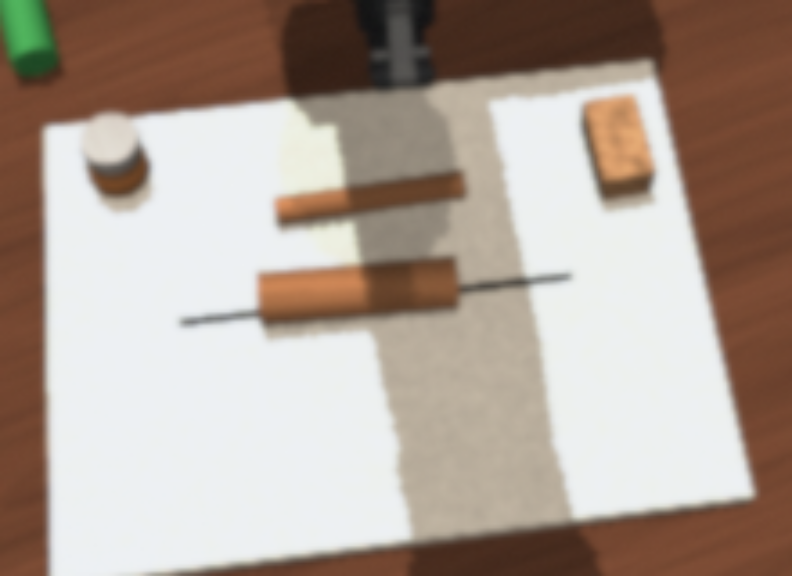

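The wrist view shows the line leaving the thick dowel's ends near (314,172) and (319,277), with dowel end centres at about (316,172) and (316,275), so it is centred. The hand is clear and the thin dowel is still at about (259,211).

```bash
python3 - <<'E'
from h import *
s=get_state();f=grab_frame('wrist');T=wristT(f,s)
print([(d['centre'],onz(f,d['centre'],.021,T)) for d in silhouettes('wrist','thin_dowel')][:2])
f=grab_frame('side')
print([(d['score'],onz(f,d['centre'],.028)) for d in tip_of('side','thick_dowel')])
sign_off()
E
```

```text
[([258.9, 208.2], array([ 0.51722893, -0.03831609,  0.021     ]))]
[(0.8, array([ 0.58149271, -0.07342295,  0.028     ])), (0.8, array([ 0.27220342, -0.20893704,  0.028     ])), (0.7, array([0.64683421, 0.25144014, 0.028     ])), (0.56, array([0.27390087, 0.19951334, 0.028     ]))]
the job is handed in; nothing more can be done
```

I rolled the thick brown dowel onto the line in seven short fingertip strokes from above, at about 3–5 N. I then raised the hand clear and handed the job in at about 21 s of the 48 s; no verdict was reported.

- **Dowel on the line:** the last wrist view puts its centre 0.5 mm from the line and 9 mm along it from the midpoint. Its axis is about 2° off the line.
- **Rolling:** on every stroke the dowel moved about half as far as the tip, so it rolled rather than slid.
- **Thin dowel:** it still measures within about 3 mm of where it started, which is about the measuring error. I touched nothing else. The sanding block and jar look in place, but I did not measure them.
- **Disagreements:**
  - The side camera network put the thick dowel's centre about 5 mm further in x than the wrist view did. I trusted the wrist fit, because in that picture the line comes out centred at both ends of the dowel.
  - The shut fingertips turned out to be about 25 mm behind the stated TCP. The first two guarded descents therefore met nothing, and I found the contact height by feeling further down.

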